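# Fit up the branch stubs on a manifold header

## Task

Get the manifold ready for tacking: move the row of four pipe stubs from the grey pin rack to the header pipe, each one over the locating plug of the outlet made for its size, so that all four stand upright and fully down on the outlets' shoulders. Set each stub down gently, do not let it drop or knock one over, and leave the magnet and the flap disc where they lie.

Things in the scene. Friction and masses are not known exactly. Their poses are not given: they have to be found in the camera images.
- stub_21: the thinnest of four dark pipe stubs, 21.3 mm outside, 16 mm bore, 56 mm tall, 0.05 to 0.4 kg. Origin: centre of its lower end, z up along the pipe. They start upright in a straight row, any order, 75 mm apart, on a low grey rack (top 12 mm above the table), each loosely over a pin 9 mm thick and 31 mm high: lift it more than that straight up.
- stub_34: the second thinnest of four dark pipe stubs, 33.7 mm outside, 27 mm bore, 56 mm tall, 0.05 to 0.4 kg. Origin: centre of its lower end, z up along the pipe. They start upright in a straight row, any order, 75 mm apart, on a low grey rack (top 12 mm above the table), each loosely over a pin 9 mm thick and 31 mm high: lift it more than that straight up.
- stub_42: the second thickest of four dark pipe stubs, 42.4 mm outside, 35 mm bore, 56 mm tall, 0.05 to 0.4 kg. Origin: centre of its lower end, z up along the pipe. They start upright in a straight row, any order, 75 mm apart, on a low grey rack (top 12 mm above the table), each loosely over a pin 9 mm thick and 31 mm high: lift it more than that straight up.
- stub_54: the thickest of four dark pipe stubs, 54 mm outside, 47 mm bore, 56 mm tall, 0.05 to 0.4 kg. Origin: centre of its lower end, z up along the pipe. They start upright in a straight row, any order, 75 mm apart, on a low grey rack (top 12 mm above the table), each loosely over a pin 9 mm thick and 31 mm high: lift it more than that straight up.
- outlet_21: fixed outlet for the 21.3 mm stub on the dark header pipe (76 mm thick, 300 long, in blue saddles): bright flat shoulder 25 mm wide, silvery plug 10 mm thick, 16.5 mm high with tapered nose. Origin: centre of the shoulder, 97 mm above the table, where the stub's lower end shall stand; z up, y along the header. Four in a straight row, any order, 75 mm apart.
- outlet_34: fixed outlet for the 33.7 mm stub on the dark header pipe (76 mm thick, 300 long, in blue saddles): bright flat shoulder 38 mm wide, silvery plug 21 mm thick, 21.5 mm high with tapered nose. Origin: centre of the shoulder, 97 mm above the table, where the stub's lower end shall stand; z up, y along the header. Four in a straight row, any order, 75 mm apart.
- outlet_42: fixed outlet for the 42.4 mm stub on the dark header pipe (76 mm thick, 300 long, in blue saddles): bright flat shoulder 46 mm wide, silvery plug 29 mm thick, 25.5 mm high with tapered nose. Origin: centre of the shoulder, 97 mm above the table, where the stub's lower end shall stand; z up, y along the header. Four in a straight row, any order, 75 mm apart.
- outlet_54: fixed outlet for the 54 mm stub on the dark header pipe (76 mm thick, 300 long, in blue saddles): bright flat shoulder 58 mm wide, silvery plug 40 mm thick, 26 mm high with tapered nose. Origin: centre of the shoulder, 97 mm above the table, where the stub's lower end shall stand; z up, y along the header. Four in a straight row, any order, 75 mm apart.
- magnet: bystander: red and silver welding magnet, a flat plate 70 x 70 x 16 mm lying on the table to the left of the rack, loose; origin at the centre of its underside
- flap_disc: bystander: round brown flap disc of a grinder, 99 mm across, 11 mm thick, lying on the table to the right of the rack, loose; origin at the centre of its underside
Things that resemble listed ones, but are neither listed nor needed, are in the scene too. Leave any pink, red or yellow look-alike of the stub_34 alone.

How it is judged:
By the outcome, as a careful person would: the job done as asked, in the order asked, and still so for the second after the job is handed in, with the robot touching nothing.
It also fails if it takes over 83 s, if anything falls off the work surface, if the arm or the gripper's body presses on something with over 40 N, if the wrist force passes 120 N, or if a joint passes its speed limit or range.

## Robot

A 6-joint arm with a two-finger parallel gripper is mounted at the origin on a cart in front of the work surface, level with it; the furniture and walls round the work are solid. World frame = base frame: x ahead of the robot, y to its left, z up, the work surface at z = 0. Lengths are in m, angles in rad, forces in N, time in s.
With the tool pointing down it reaches from about 0.275 to 0.725 m from the base axis. Payload 15.9 kg.
Tool frame: the origin (TCP) lies midway between the tips of the shut fingers; the grasp point (between the pads) lies 19 mm behind it; z points along the fingers, x is the direction in which the jaws open and shut, and the axes are right-handed (so a half turn about z gives the same grasp; the last joint's range is limited). The gripper opens to 85 mm and grips with 20 to 120 N. Pads are 22 mm wide; open, the fingers measure 114 mm over their backs; the gripper's body (76 mm by 85 mm) begins 54 mm behind the grasp point. The pads swing forward as they close: fully open they stand 13 mm farther back than shut.
Start: joints at [0, 0.213, -0.034, 1.323, 0, 1.571], TCP at [0.5, -0, 0.207] pointing down, gripper open.
Joint ranges: [-2.98, 2.98], [-0.74, 1.72], [-1.14, 1.35], [-2.1, 2.04], [-1.57, 1.44], [-3.14, 3.14]. Speed limits (rad/s): [1.89, 1.89, 2.39, 2.57, 3.14, 3.14].

## Interface

Orientations are given as a 3x3 rotation matrix whose columns are the frame's x, y, z axes.
In Python, from bench import telemetry, optics, finish_job gives the robot as it stands.
- The arm moves only by the tool apply_moves, never from a script. Its argument "deltas" is a list of rows, each a list of 7 numbers: the finger opening in m, from 0 to 0.0854, then the shift along the tool's x, y, z in m, then the turn, a rotation vector about the tool's x, y, z in rad. In form: [[gripper, x, y, z, ax, ay, az], ...]. A call has 1 to 12 rows; each row is the pose to reach, as a shift and turn from the pose commanded when the call began, along the tool's axes at that moment; what a row does not reach only later rows make up. A row lasts 1/8 s, in which the tool goes at most 62.5 mm and 10.7 degrees, less where a joint would pass 70% of its speed; a pose out of reach is approached as far as the arm can. A call with a gripper value outside its range is refused whole. The fingers move at their own pace and stop on an object; "newtons" is the grip in N (left out, the last holds). Time passes only in rows, so rows that repeat a pose let the fingers close. It gives the time, the measured TCP pose, the force and the opening at its end, in the units of the state.
- telemetry.read_state(): the state, without advancing time (a new reading comes with each control period).
- optics.capture(name): name is "scene" or "side" or "wrist"; returns the picture (384x512x3 uint8, red, green, blue); there is no depth.
- optics.camera_model(name): a dict with "fx", "fy", "cx", "cy" (pixels), "T" (4x4, takes a point from camera to world coordinates). Camera axes: x right, y down, z forward; pixel columns grow to the right and rows downward; lengths in m; the calibration is good to about 2 mm. The wrist camera is an equidistant fisheye: a pixel r from the principal point sees the ray r / f radians off the axis. A picture is of the moment at which its call begins: read the wrist's pose just before it. camera_model takes no time and is no camera call; for the wrist camera it gives the pose at the moment of the call.
- finish_job(): hands the job in, once; it reports no verdict.
Trained networks look in the newest picture that a camera, given by its name, has taken for a name from the list of things; names that differ only in an ending like _2 or _b are one class to them, and where a whole thing is asked for, a point or a joint stands for the part that bears it (a point fixed in the world has none). Each returns a list of dicts, best first, with "confidence" (0 to 1); they miss things now and then, are a little off and sometimes report something else, mostly with a low value. They report only what shows in the picture. A call takes as long as a camera call. They do not tell look-alikes from the thing itself.
- optics.search_frame(camera, label): "bbox" ([centre column, centre row, width, height] in pixels, round what is visible of it).
- optics.landmark_of(camera, label): "position" ([column, row] in pixels: a listed point, or the origin of a listed thing).
The state is a dict: "time_s": time; "joint_positions": joint angles; "joint_velocities": joint speeds; "effort": joint torques, N m; "tool_pos": TCP position; "ee_rot": TCP orientation; "force": force on the tool from outside, world axes, zero at the start; "moment": the same for the moment, N m; "width": finger opening in m.
Only numpy, scipy, OpenCV 4.12 (cv2) and the standard library are available. Lean on these libraries where they do the work, as an engineer would, in place of code of your own. Each camera call takes 0.05 s, during which the arm holds its last target.

## Working session

There is one attempt and no reset: what is moved stays moved. The work goes in short steps, Python scripts to look and compute and a tool call to move; the robot and the scene stay as the last step left them, time stands still between calls to the robot, and variables do not carry over. Pictures are saved under pics/ and viewed, and the job is handed in when it is done.

Besides the shell and the picture viewer there is one more tool, called after ">>>" as name(argument=value, ...) on one line, values as JSON. apply_moves: Moves the arm, as the interface text tells. Its arguments: {"type":"object","properties":{"deltas":{"type":"array"},"newtons":{"type":"number"}},"required":["deltas"]}

```bash
mkdir -p pics; cat > h.py <<'E'
import numpy as np, cv2
from bench import telemetry, optics, finish_job
def snap(cam,fn):
    im=optics.capture(cam); cv2.imwrite('pics/'+fn,im[:,:,::-1]); return im
def ray(cam,u,v,M=None):
    M=M or optics.camera_model(cam); T=np.array(M['T'])
    if cam=='wrist':
        a,b=(u-M['cx'])/M['fx'],(v-M['cy'])/M['fy']; r=np.hypot(a,b)
        d=np.array([np.sin(r)*a/max(r,1e-9),np.sin(r)*b/max(r,1e-9),np.cos(r)])
    else: d=np.array([(u-M['cx'])/M['fx'],(v-M['cy'])/M['fy'],1.])
    return T[:3,3],T[:3,:3]@d
def onz(cam,u,v,z,M=None):
    o,d=ray(cam,u,v,M); return o+d*(z-o[2])/d[2]
def proj(cam,p,M=None):
    M=M or optics.camera_model(cam); T=np.array(M['T'])
    q=T[:3,:3].T@(np.array(p)-T[:3,3])
    if cam=='wrist':
        th=np.arctan2(np.hypot(q[0],q[1]),q[2]); n=max(np.hypot(q[0],q[1]),1e-9)
        return np.array([M['cx']+M['fx']*th*q[0]/n,M['cy']+M['fy']*th*q[1]/n])
    return np.array([M['cx']+M['fx']*q[0]/q[2],M['cy']+M['fy']*q[1]/q[2]])
E
python3 - <<'E'
from h import *
for c in ['scene','side','wrist']:
    snap(c,c+'0.png'); M=optics.camera_model(c); print(c,M['fx'],M['cx'],M['cy'],np.round(M['T'],3).tolist())
s=telemetry.read_state(); print(s)
E
```

```text
scene 446.95602792636 252.7959091667677 194.13641251824993 [[0.449, -0.615, 0.649, -0.369], [-0.894, -0.304, 0.33, -0.498], [-0.005, -0.728, -0.686, 1.034], [0.0, 0.0, 0.0, 1.0]]
side 349.90234751580306 258.1160514392298 191.0727408219382 [[0.547, 0.63, -0.551, 0.992], [0.837, -0.424, 0.347, -0.339], [-0.015, -0.651, -0.759, 0.748], [0.0, 0.0, 0.0, 1.0]]
wrist 297.3186396354542 254.88609258313397 198.11409927508666 [[1.0, -0.0, -0.001, 0.5], [-0.0, -0.948, -0.317, 0.081], [-0.001, 0.317, -0.948, 0.372], [0.0, 0.0, 0.0, 1.0]]
{'time_s': 0.15, 'joint_positions': array([-1.32676265e-05,  2.13251193e-01, -3.48794215e-02,  1.32351043e+00,
        6.74999159e-06,  1.57079019e+00]), 'joint_velocities': array([-0.00026171, -0.00150018,  0.00169906, -0.00011909,  0.00036793,
        0.00070625]), 'effort': array([ 7.54873927e-04, -6.86405826e+01,  4.87247872e+01,  1.30636684e-02,
        8.93374795e-05, -4.25830592e-06]), 'tool_pos': array([ 4.99722045e-01, -4.33512831e-06,  2.06539926e-01]), 'ee_rot': array([[ 9.99999643e-01, -7.13618612e-06, -8.44719556e-04],
       [-7.13047735e-06, -1.00000000e+00,  6.76119902e-06],
       [-8.44719604e-04, -6.75517335e-06, -9.99999643e-01]]), 'force': array([ 0.37484   , -0.67095929, -0.99408119]), 'moment': array([0.00894197, 0.02720402, 0.02311775]), 'width': 0.08529109989892386}
```

View pics/scene0.png

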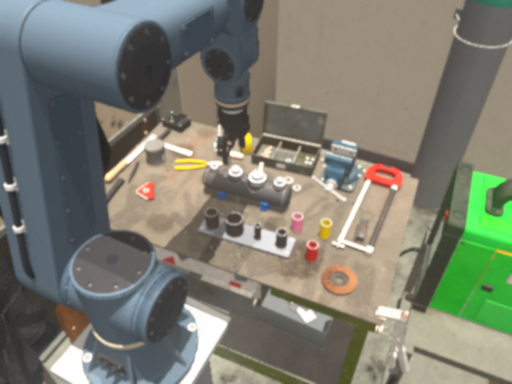

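View pics/side0.png

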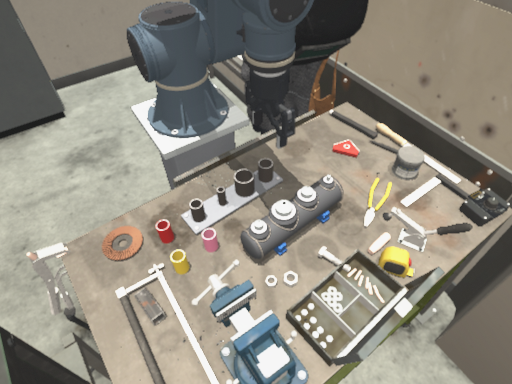

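View pics/wrist0.png

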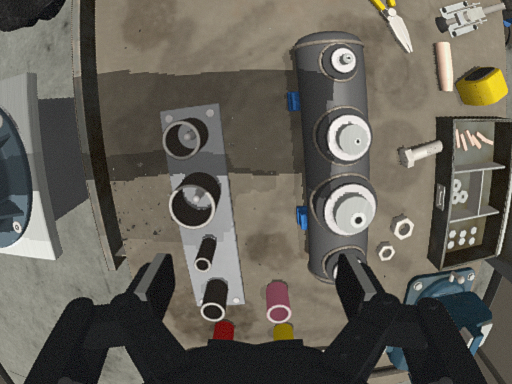

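The wrist view shows the stubs from +y (image top) as 42 (185,138), 54 (194,205), 21 (204,263) and 34 (213,308). The outlets are 21 at (344,60), 42 at (350,138), 54 at (348,210), and 34 hidden behind a finger at about (335,268). I'll shift the camera to see the hidden one.

>>> apply_moves(deltas=[[0.085, 0, 0.03, -0.01, 0, 0, 0], [0.085, 0, 0.06, -0.02, 0, 0, 0], [0.085, 0, 0.09, -0.02, 0, 0, 0], [0.085, 0, 0.1, -0.02, 0, 0, 0], [0.085, 0, 0.1, -0.02, 0, 0, 0], [0.085, 0, 0.1, -0.02, 0, 0, 0]])

```text
time_s: 0.9
tool_pos: [0.4999, -0.0992, 0.2268]
ee_rot: [[1.0, 0.001, -0.0], [0.001, -1.0, 0.0], [-0.0, -0.0, -1.0]]
force: [0.4, -0.0, 0.3]
width: 0.0851
```

```bash
python3 - <<'E'
from h import *
import pickle
M=optics.camera_model('wrist')
im=snap('wrist','w1.png'); pickle.dump((M,im),open('w1.pkl','wb'))
c=im[20:300,140:420]; cv2.imwrite('pics/w1z.png',cv2.resize(c[:,:,::-1],None,fx=2.1,fy=2.1,interpolation=cv2.INTER_CUBIC))
print(telemetry.read_state()['tool_pos'])
for n in ['stub_21','stub_34','stub_42','stub_54','outlet_21','outlet_34','outlet_42','outlet_54']:
    z=0.012 if 'stub' in n else 0.097
    for r in optics.landmark_of('wrist',n)[:3]:
        print(n,r['confidence'],np.round(r['position'],1),np.round(onz('wrist',*r['position'],z,M),4))
E
```

```text
[ 0.49996265 -0.09915224  0.22684244]
stub_21 0.96 [276.7 226.7] [ 0.5306 -0.1872  0.012 ]
stub_21 0.91 [219.8 272.4] [ 0.4469 -0.2636  0.012 ]
stub_21 0.77 [206.5 169.1] [ 0.436  -0.1046  0.012 ]
stub_34 0.96 [276.7 226.7] [ 0.5306 -0.1872  0.012 ]
stub_34 0.91 [219.8 272.4] [ 0.4469 -0.2636  0.012 ]
stub_34 0.77 [206.5 169.1] [ 0.436  -0.1046  0.012 ]
stub_42 0.96 [276.7 226.7] [ 0.5306 -0.1872  0.012 ]
stub_42 0.91 [219.8 272.4] [ 0.4469 -0.2636  0.012 ]
stub_42 0.77 [206.5 169.1] [ 0.436  -0.1046  0.012 ]
stub_54 0.96 [276.7 226.7] [ 0.5306 -0.1872  0.012 ]
stub_54 0.91 [219.8 272.4] [ 0.4469 -0.2636  0.012 ]
stub_54 0.77 [206.5 169.1] [ 0.436  -0.1046  0.012 ]
outlet_21 0.75 [353.4 110.6] [ 0.6    -0.0229  0.097 ]
outlet_21 0.67 [344.8  36.6] [0.5898 0.0535 0.097 ]
outlet_21 0.63 [354.  181.4] [ 0.6059 -0.0977  0.097 ]
outlet_34 0.75 [353.4 110.6] [ 0.6    -0.0229  0.097 ]
outlet_34 0.67 [344.8  36.6] [0.5898 0.0535 0.097 ]
outlet_34 0.63 [354.  181.4] [ 0.6059 -0.0977  0.097 ]
outlet_42 0.75 [353.4 110.6] [ 0.6    -0.0229  0.097 ]
outlet_42 0.67 [344.8  36.6] [0.5898 0.0535 0.097 ]
outlet_42 0.63 [354.  181.4] [ 0.6059 -0.0977  0.097 ]
outlet_54 0.75 [353.4 110.6] [ 0.6    -0.0229  0.097 ]
outlet_54 0.67 [344.8  36.6] [0.5898 0.0535 0.097 ]
outlet_54 0.63 [354.  181.4] [ 0.6059 -0.0977  0.097 ]
```

View pics/w1z.png

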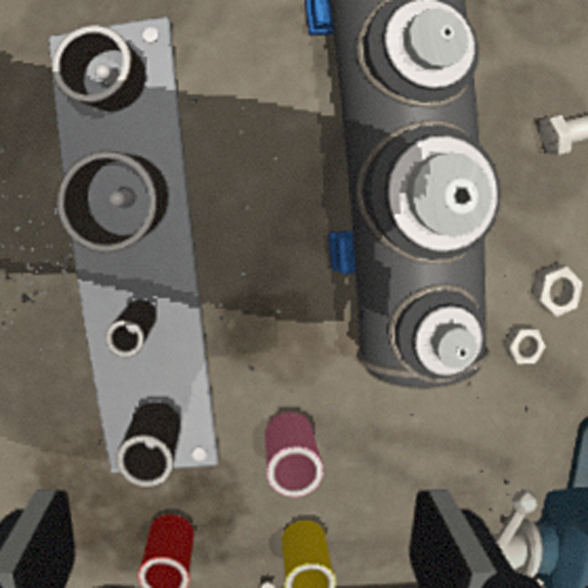

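```bash
cat > fit.py <<'E'
from h import *
from scipy.ndimage import map_coordinates
from scipy.optimize import minimize
TH=np.linspace(0,2*np.pi,72,endpoint=False)
def projv(M,P):
    T=np.array(M['T']); q=(P-T[:3,3])@T[:3,:3]
    n=np.hypot(q[:,0],q[:,1])+1e-9; th=np.arctan2(n,q[:,2])
    return M['cx']+M['fx']*th*q[:,0]/n, M['cy']+M['fy']*th*q[:,1]/n
def ring(M,g,x,y,z,r):
    P=np.c_[x+r*np.cos(TH),y+r*np.sin(TH),0*TH+z]; u,v=projv(M,P)
    return map_coordinates(g,[v,u],order=1,mode='nearest')
def fitc(M,im,x0,y0,z,ro,ri=None,d=0.0012):
    g=cv2.GaussianBlur(cv2.cvtColor(im,cv2.COLOR_RGB2GRAY),(3,3),0.7).astype(float)
    def sc(p):
        s=0.
        if ri:
            s+=np.mean(ring(M,g,p[0],p[1],z,(ro+ri)/2))-.5*np.mean(ring(M,g,p[0],p[1],z,ro+d*1.5))-.5*np.mean(ring(M,g,p[0],p[1],z,ri-d*1.5))
        else:
            s+=np.median(ring(M,g,p[0],p[1],z,ro-d)-ring(M,g,p[0],p[1],z,ro+d))*.0+np.mean(np.clip(ring(M,g,p[0],p[1],z,ro-d)-ring(M,g,p[0],p[1],z,ro+d),-50,90))
        return -s
    gx=np.arange(-.008,.0081,.001); b=min(((sc((x0+a,y0+c)),x0+a,y0+c) for a in gx for c in gx))
    r=minimize(sc,b[1:],method='Nelder-Mead',options=dict(initial_simplex=[b[1:],(b[1]+.0007,b[2]),(b[1],b[2]+.0007)],xatol=1e-5,fatol=1e-3))
    return r.x,-r.fun
SZ={'21':(.01065,.008,.0125),'34':(.01685,.0135,.019),'42':(.0212,.0175,.023),'54':(.027,.0235,.029)}
def rowfit(pts,order):
    # straight row, 75 mm apart: centre + angle
    k=np.array([0.075*i for i in order]); P=np.array(pts)
    def res(p): return (np.c_[p[0]+k*np.cos(p[2]),p[1]+k*np.sin(p[2])]-P).ravel()
    from scipy.optimize import least_squares
    a=np.arctan2(*(P[-1]-P[0])[::-1]); s=least_squares(res,[*P[0],a],x_scale=[.01,.01,.1])
    return s.x,res(s.x).reshape(-1,2)
E
python3 - <<'E'
from fit import *
import pickle
M,im=pickle.load(open('w1.pkl','rb'))
M0=dict(M);T=np.array(M['T']).copy()
# first picture's camera pose (printed then)
T0=np.array([[1,-0,-.001,.5],[0,-.948,-.317,.081],[-.001,.317,-.948,.372],[0,0,0,1]]);M0['T']=T0
im0=cv2.imread('pics/wrist0.png')[:,:,::-1].copy()
px={'42':(184.3,51),'54':(191.4,115.2),'21':(200.5,181),'34':(209.5,237.1)}
px0={'42':(185,138),'54':(194,205),'21':(204,263),'34':(213,308)}
for nm,MM,I,PX in (('w1',M,im,px),('w0',M0,im0,px0)):
    L=[]
    for k,p in PX.items():
        a=onz('wrist',*p,.068,MM); f,s=fitc(MM,I,a[0],a[1],.068,SZ[k][0],SZ[k][1]); L.append(f); print(nm,k,np.round(a[:2],4),np.round(f,4),round(s,1))
    r,e=rowfit(L,range(4)); print(np.round(r,4),np.round(e*1e3,1).tolist())
po={'21':(343,25),'42':(345.5,40.5),'54':(350.5,112),'34':(353.8,182)}
po0={'21':(342,60),'42':(348,137),'54':(344,209)}
del po['21']
for nm,MM,I,PX in (('w1',M,im,po),('w0',M0,im0,po0)):
    L=[]
    for k,p in PX.items():
        a=onz('wrist',*p,.097,MM); f,s=fitc(MM,I,a[0],a[1],.097,SZ[k][2]); L.append(f); print(nm,k,np.round(a[:2],4),np.round(f,4),round(s,1))
    r,e=rowfit(L,range(len(L))); print(np.round(r,4),np.round(e*1e3,1).tolist())
E
```

```text
w1 42 [0.4235 0.0417] [0.4217 0.0433] 99.3
w1 54 [ 0.4305 -0.0306] [ 0.4288 -0.031 ] 57.0
w1 21 [ 0.4378 -0.1057] [ 0.4358 -0.1058] 76.1
w1 34 [ 0.4446 -0.1765] [ 0.443  -0.1798] 87.3
[ 0.4217  0.0437 -1.4759] [[-0.0, 0.4], [-0.1, 0.0], [0.1, 0.1], [-0.0, -0.5]]
w0 42 [0.4269 0.0453] [0.4219 0.0432] 58.4
w0 54 [ 0.4325 -0.0287] [ 0.4291 -0.031 ] 70.5
w0 21 [ 0.4387 -0.1025] [ 0.4361 -0.1053] 71.5
w0 34 [ 0.4448 -0.1724] [ 0.4433 -0.1793] 99.4
[ 0.4218  0.0439 -1.475 ] [[-0.0, 0.7], [-0.1, 0.2], [0.1, -0.1], [0.1, -0.8]]
w1 42 [0.5905 0.0494] [0.5895 0.0499] 89.8
w1 54 [ 0.5969 -0.0245] [ 0.5975 -0.0242] 77.4
w1 34 [ 0.6058 -0.0984] [ 0.6054 -0.0985] 72.4
[ 0.5895  0.0503 -1.4642] [[-0.0, 0.4], [-0.0, -0.0], [0.1, -0.4]]
w0 21 [0.5805 0.1239] [0.5816 0.1243] 90.0
w0 42 [0.5886 0.0506] [0.5895 0.0501] 87.5
w0 54 [ 0.5905 -0.0226] [ 0.5975 -0.0241] 70.1
[ 0.5815  0.1247 -1.464 ] [[-0.0, 0.3], [0.0, 0.1], [0.0, -0.4]]
```

>>> apply_moves(deltas=[[0.06, -0.015, 0.02, 0.02, 0, 0, 0], [0.06, -0.03, 0.045, 0.045, 0, 0, 0], [0.06, -0.045, 0.065, 0.075, 0, 0, 0], [0.06, -0.054, 0.078, 0.1, 0, 0, 0], [0.06, -0.057, 0.08, 0.107, 0, 0, 0], [0.06, -0.057, 0.08, 0.107, 0, 0, 0], [0.06, -0.057, 0.08, 0.107, 0, 0, 0], [0.06, -0.057, 0.08, 0.107, 0, 0, 0]], newtons=30)

```text
time_s: 2.35
tool_pos: [0.4437, -0.1798, 0.1206]
ee_rot: [[1.0, 0.001, 0.001], [0.001, -1.0, -0.0], [0.001, 0.0, -1.0]]
force: [-0.4, 0.3, -0.4]
width: 0.0602
```

```bash
cat > look.py <<'E'
from fit import *
import sys
def look(fn):
    s=telemetry.read_state(); M=optics.camera_model('wrist'); im=snap('wrist',fn)
    print('t',s['time_s'],'tool',np.round(s['tool_pos'],4),'w',round(s['width'],4),'F',np.round(s['force'],1),'rz',np.round(s['ee_rot'][:,2],4))
    return s,M,im
E
python3 - <<'E'
from look import *
s,M,im=look('a1.png')
for k,p in {'54':(.429,-.031),'21':(.436,-.1055),'34':(.4432,-.180)}.items():
    print(k,np.round(proj('wrist',[*p,.068],M),1),[np.round(q,4) for q in fitc(M,im,*p,.068,SZ[k][0],SZ[k][1])])
cv2.imwrite('pics/a1z.png',cv2.resize(im[:,:,::-1],None,fx=1.5,fy=1.5))
E
```

```text
t 2.35 tool [ 0.4437 -0.1798  0.1206] w 0.0602 F [-0.4  0.3 -0.4] rz [ 1.1e-03 -4.0e-04 -1.0e+00]
54 [234.3  13.4] [array([ 0.4287, -0.0311]), np.float64(72.0061)]
21 [244.  111.8] [array([ 0.4357, -0.1059]), np.float64(62.2445)]
34 [254.  208.5] [array([ 0.4429, -0.1803]), np.float64(38.3936)]
```

View pics/a1z.png

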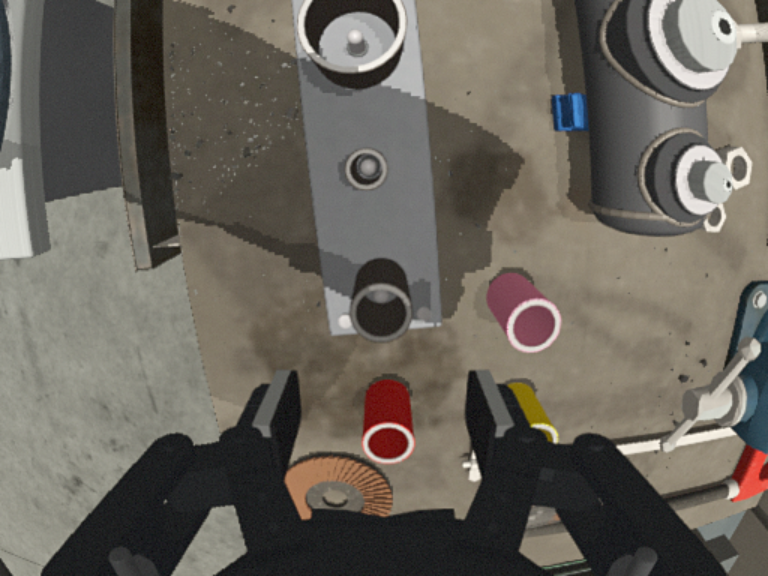

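>>> apply_moves(deltas=[[0.06, -0.0007, 0.0005, 0.02, 0, 0, 0], [0.06, -0.0007, 0.0005, 0.04, 0, 0, 0], [0.06, -0.0007, 0.0005, 0.06, 0, 0, 0], [0.06, -0.0007, 0.0005, 0.08, 0, 0, 0], [0.06, -0.0007, 0.0005, 0.0935, 0, 0, 0], [0.06, -0.0007, 0.0005, 0.0935, 0, 0, 0], [0.06, -0.0007, 0.0005, 0.0935, 0, 0, 0], [0.05, -0.0007, 0.0005, 0.0935, 0, 0, 0], [0.042, -0.0007, 0.0005, 0.0935, 0, 0, 0], [0.038, -0.0007, 0.0005, 0.0935, 0, 0, 0], [0.034, -0.0007, 0.0005, 0.0935, 0, 0, 0], [0.025, -0.0007, 0.0005, 0.0935, 0, 0, 0]], newtons=30)

```text
time_s: 3.9
tool_pos: [0.4425, -0.1806, 0.0267]
ee_rot: [[1.0, -0.0, 0.0], [-0.0, -1.0, -0.0], [0.0, 0.0, -1.0]]
force: [-0.1, 0.2, 4.3]
width: 0.0328
```

>>> apply_moves(deltas=[[0.02, 0, 0, 0, 0, 0, 0], [0.02, 0, 0, 0, 0, 0, 0]], newtons=40)

```text
time_s: 4.15
tool_pos: [0.4426, -0.1806, 0.0267]
ee_rot: [[1.0, -0.0, 0.001], [-0.0, -1.0, -0.0], [0.001, 0.0, -1.0]]
force: [-1.0, 0.1, 6.0]
width: 0.0328
```

```bash
python3 - <<'E'
from look import *
s,M,im=look('a2.png')
print(proj('wrist',[.443,-.1803,.068],M),fitc(M,im,.443,-.1803,.068,*SZ['34'][:2]))
cv2.imwrite('pics/a2z.png',cv2.resize(im[:,:,::-1],None,fx=1.5,fy=1.5))
E
```

```text
t 4.15 tool [ 0.4426 -0.1806  0.0267] w 0.0328 F [-1.   0.1  6. ] rz [ 6.e-04 -2.e-04 -1.e+00]
[255.5926704  273.91113869] (array([ 0.44259379, -0.17996556]), np.float64(68.55112575531217))
```

View pics/a2z.png

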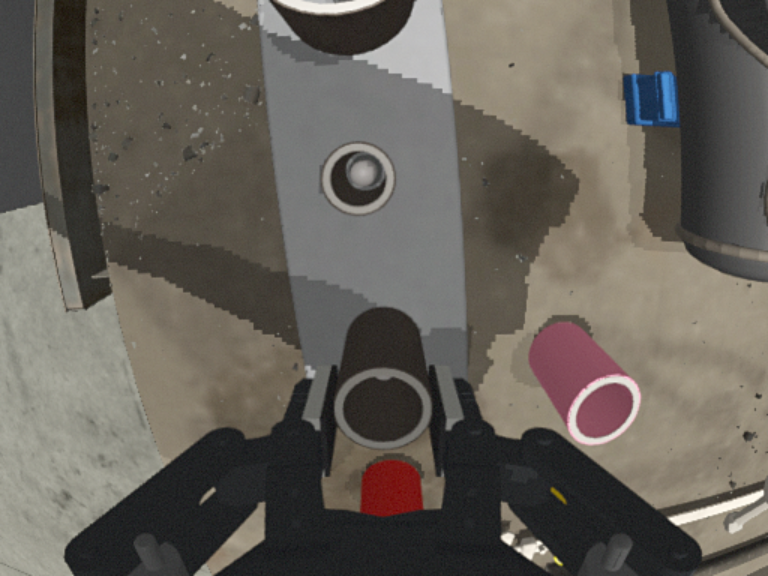

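>>> apply_moves(deltas=[[0.02, 0, 0, -0.01, 0, 0, 0], [0.02, 0, 0, -0.025, 0, 0, 0], [0.02, 0, 0, -0.045, 0, 0, 0], [0.02, 0, 0, -0.07, 0, 0, 0], [0.02, 0, 0, -0.1, 0, 0, 0], [0.02, 0, 0, -0.13, 0, 0, 0], [0.02, 0, 0, -0.155, 0, 0, 0], [0.02, 0.01, -0.005, -0.17, 0, 0, 0], [0.02, 0.025, -0.012, -0.175, 0, 0, 0], [0.02, 0.045, -0.022, -0.175, 0, 0, 0], [0.02, 0.07, -0.035, -0.175, 0, 0, 0], [0.02, 0.095, -0.048, -0.175, 0, 0, 0]])

```text
time_s: 5.7
tool_pos: [0.5379, -0.1321, 0.2025]
ee_rot: [[1.0, -0.0, 0.001], [-0.0, -1.0, -0.0], [0.001, 0.0, -1.0]]
force: [1.1, -0.4, -1.5]
width: 0.0326
```

>>> apply_moves(deltas=[[0.02, 0.025, -0.012, 0, 0, 0, 0], [0.02, 0.045, -0.022, 0, 0, 0, 0], [0.02, 0.06, -0.029, 0, 0, 0, 0], [0.02, 0.067, -0.033, 0, 0, 0, 0], [0.02, 0.068, -0.033, 0, 0, 0, 0], [0.02, 0.068, -0.033, 0, 0, 0, 0], [0.02, 0.068, -0.033, 0, 0, 0, 0], [0.02, 0.068, -0.033, 0, 0, 0, 0]])

```text
time_s: 6.7
tool_pos: [0.6051, -0.0997, 0.2016]
ee_rot: [[1.0, -0.0, 0.0], [-0.0, -1.0, -0.0], [0.0, 0.0, -1.0]]
force: [-0.6, -0.0, -1.6]
width: 0.0329
```

```bash
python3 - <<'E'
from look import *
s,M,im=look('a3.png')
t=s['tool_pos']
print(fitc(M,im,t[0],t[1],t[2]+.041,*SZ['34'][:2]))
for k,p in {'21':(.5815,.1247),'42':(.5895,.050),'54':(.5975,-.0242),'34':(.6054,-.0988)}.items():
    print(k,np.round(proj('wrist',[*p,.097],M)),[np.round(q,4) for q in fitc(M,im,*p,.097,SZ[k][2])])
cv2.imwrite('pics/a3z.png',cv2.resize(im[:,:,::-1],None,fx=1.5,fy=1.5))
E
```

```text
t 6.7 tool [ 0.6051 -0.0997  0.2016] w 0.0329 F [-0.6 -0.  -1.6] rz [ 2.e-04 -1.e-04 -1.e+00]
(array([ 0.60511578, -0.09914327]), np.float64(60.91132976124051))
21 [229. -42.] [array([0.5891, 0.1795]), np.float64(3.1112)]
42 [237.  29.] [array([0.5901, 0.0499]), np.float64(90.0)]
54 [246. 109.] [array([ 0.5981, -0.0242]), np.float64(61.8664)]
34 [255. 188.] [array([ 0.6057, -0.0994]), np.float64(38.0566)]
```

View pics/a3z.png

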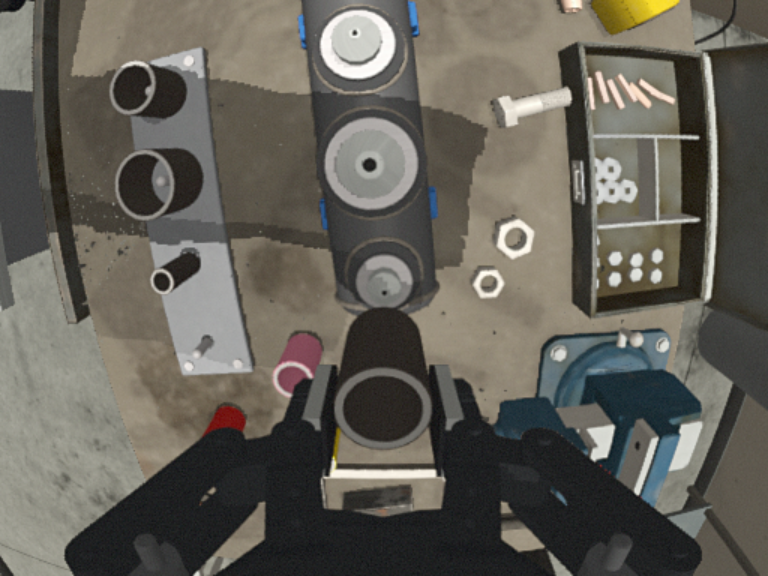

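>>> apply_moves(deltas=[[0.02, 0.0006, 0, 0.015, 0, 0, 0], [0.02, 0.0006, 0, 0.035, 0, 0, 0], [0.02, 0.0006, 0, 0.05, 0, 0, 0], [0.02, 0.0006, 0, 0.06, 0, 0, 0], [0.02, 0.0006, 0, 0.067, 0, 0, 0], [0.02, 0.0006, 0, 0.073, 0, 0, 0], [0.02, 0.0006, 0, 0.078, 0, 0, 0], [0.02, 0.0006, 0, 0.082, 0, 0, 0], [0.02, 0.0006, 0, 0.085, 0, 0, 0], [0.02, 0.0006, 0, 0.087, 0, 0, 0], [0.02, 0.0006, 0, 0.088, 0, 0, 0], [0.02, 0.0006, 0, 0.088, 0, 0, 0]])

```text
time_s: 8.25
tool_pos: [0.6059, -0.0995, 0.1134]
ee_rot: [[1.0, -0.0, 0.0], [-0.0, -1.0, 0.0], [0.0, -0.0, -1.0]]
force: [0.0, 0.4, -1.8]
width: 0.0323
```

>>> apply_moves(deltas=[[0.02, 0, 0, 0.0007, 0, 0, 0], [0.02, 0, 0, 0.0014, 0, 0, 0], [0.02, 0, 0, 0.0017, 0, 0, 0], [0.02, 0, 0, 0.0017, 0, 0, 0]])

```text
time_s: 8.75
tool_pos: [0.606, -0.0995, 0.1119]
ee_rot: [[1.0, 0.0, 0.0], [0.0, -1.0, -0.0], [0.0, 0.0, -1.0]]
force: [-0.6, 0.1, 0.5]
width: 0.0326
```

>>> apply_moves(deltas=[[0.02, 0, 0, 0.0005, 0, 0, 0], [0.02, 0, 0, 0.0005, 0, 0, 0]])

```text
time_s: 9.0
tool_pos: [0.6061, -0.0995, 0.1118]
ee_rot: [[1.0, -0.0, 0.001], [-0.0, -1.0, -0.0], [0.001, 0.0, -1.0]]
force: [-2.0, 0.6, 6.9]
width: 0.0323
```

>>> apply_moves(deltas=[[0.035, 0, 0, 0, 0, 0, 0], [0.038, 0, 0, 0, 0, 0, 0], [0.044, 0, 0, 0, 0, 0, 0], [0.055, 0, 0, 0, 0, 0, 0], [0.06, 0, 0, 0, 0, 0, 0], [0.06, 0, 0, -0.015, 0, 0, 0], [0.06, 0, 0, -0.035, 0, 0, 0], [0.06, 0, 0, -0.06, 0, 0, 0], [0.06, 0, 0, -0.085, 0, 0, 0], [0.06, 0, 0, -0.1, 0, 0, 0], [0.06, 0, 0, -0.1, 0, 0, 0], [0.06, 0, 0, -0.1, 0, 0, 0]])

```text
time_s: 10.5
tool_pos: [0.6058, -0.0995, 0.2109]
ee_rot: [[1.0, -0.0, -0.0], [-0.0, -1.0, 0.0], [-0.0, -0.0, -1.0]]
force: [-0.1, -0.6, -0.5]
width: 0.0597
```

```bash
python3 - <<'E'
from look import *
s,M,im=look('a4.png')
print(fitc(M,im,.606,-.099,.153,*SZ['34'][:2]))
for k,p in {'42':(.4218,.0435),'54':(.429,-.031),'21':(.436,-.1055)}.items():
    print(k,[np.round(q,4) for q in fitc(M,im,*p,.068,SZ[k][0],SZ[k][1])])
sd=optics.capture('side'); 
a=cv2.resize(im[:,:,::-1],None,fx=.78,fy=.78); b=cv2.resize(sd[120:280,160:370,::-1],(400,300))
cv2.imwrite('pics/a4z.png',np.hstack([a[:299],b[:299]]))
E
```

```text
t 10.5 tool [ 0.6058 -0.0995  0.2109] w 0.0597 F [-0.1 -0.6 -0.5] rz [-3.e-04  1.e-04 -1.e+00]
(array([ 0.60645122, -0.0994254 ]), np.float64(36.2838305952216))
42 [array([0.4219, 0.0434]), np.float64(75.9234)]
54 [array([ 0.4292, -0.031 ]), np.float64(62.4729)]
21 [array([ 0.4363, -0.1055]), np.float64(80.7704)]
```

View pics/a4z.png

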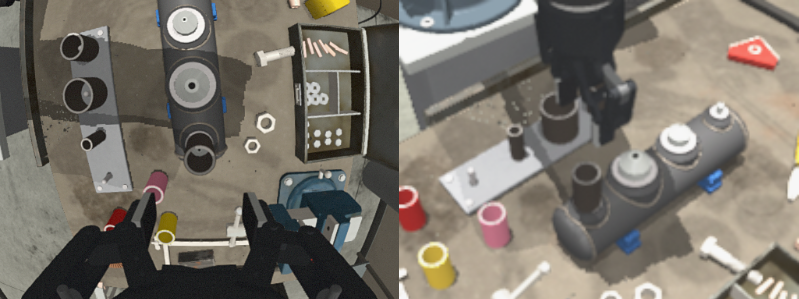

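Stub_34 stands upright on its outlet. The side view shows it seated at about (587,185) in the composite. Next is stub_21.

>>> apply_moves(deltas=[[0.05, -0.02, 0.001, 0, 0, 0, 0], [0.05, -0.05, 0.002, 0, 0, 0, 0], [0.05, -0.09, 0.004, 0, 0, 0, 0], [0.05, -0.125, 0.005, 0.01, 0, 0, 0], [0.05, -0.15, 0.006, 0.03, 0, 0, 0], [0.05, -0.164, 0.0066, 0.055, 0, 0, 0], [0.05, -0.1698, 0.0066, 0.085, 0, 0, 0], [0.05, -0.1698, 0.0066, 0.115, 0, 0, 0], [0.05, -0.1698, 0.0066, 0.125, 0, 0, 0], [0.05, -0.1698, 0.0066, 0.125, 0, 0, 0], [0.05, -0.1698, 0.0066, 0.125, 0, 0, 0]], newtons=30)

```text
time_s: 11.98
tool_pos: [0.4368, -0.1062, 0.0871]
ee_rot: [[1.0, 0.0, 0.001], [0.0, -1.0, -0.0], [0.001, 0.0, -1.0]]
force: [-0.1, 1.0, 0.4]
width: 0.0503
```

```bash
python3 - <<'E'
from look import *
s,M,im=look('b1.png')
k='21'; print(k,[np.round(q,4) for q in fitc(M,im,.436,-.1058,.068,SZ[k][0],SZ[k][1])])
E
```

```text
t 11.975 tool [ 0.4368 -0.1062  0.0871] w 0.0503 F [-0.1  1.   0.4] rz [ 1.2e-03 -3.0e-04 -1.0e+00]
21 [array([ 0.4363, -0.1066]), np.float64(28.6717)]
```

>>> apply_moves(deltas=[[0.05, -0.0005, 0, 0.015, 0, 0, 0], [0.05, -0.0005, 0, 0.03, 0, 0, 0], [0.05, -0.0005, 0, 0.045, 0, 0, 0], [0.05, -0.0005, 0, 0.056, 0, 0, 0], [0.05, -0.0005, 0, 0.06, 0, 0, 0], [0.045, -0.0005, 0, 0.06, 0, 0, 0], [0.037, -0.0005, 0, 0.06, 0, 0, 0], [0.031, -0.0005, 0, 0.06, 0, 0, 0], [0.027, -0.0005, 0, 0.06, 0, 0, 0], [0.023, -0.0005, 0, 0.06, 0, 0, 0], [0.018, -0.0005, 0, 0.06, 0, 0, 0], [0.012, -0.0005, 0, 0.06, 0, 0, 0]], newtons=30)

```text
time_s: 13.52
tool_pos: [0.4357, -0.1061, 0.0264]
ee_rot: [[1.0, 0.0, 0.0], [0.0, -1.0, -0.0], [0.0, 0.0, -1.0]]
force: [-1.2, 0.6, 5.3]
width: 0.0205
```

>>> apply_moves(deltas=[[0.01, 0, 0, 0, 0, 0, 0], [0.01, 0, 0, 0, 0, 0, 0]], newtons=40)

```text
time_s: 13.78
tool_pos: [0.4357, -0.1061, 0.0264]
ee_rot: [[1.0, 0.0, 0.0], [0.0, -1.0, -0.0], [0.0, 0.0, -1.0]]
force: [-1.9, -0.4, 6.1]
width: 0.0199
```

```bash
python3 - <<'E'
from look import *
s,M,im=look('b2.png')
k='21'; print(k,[np.round(q,4) for q in fitc(M,im,.436,-.1058,.068,SZ[k][0],SZ[k][1])],proj('wrist',[.436,-.1058,.068],M))
cv2.imwrite('pics/b2z.png',cv2.resize(im[160:,120:400,::-1],None,fx=2,fy=2))
E
```

```text
t 13.775 tool [ 0.4357 -0.1061  0.0264] w 0.0199 F [-1.9 -0.4  6.1] rz [ 3.e-04 -1.e-04 -1.e+00]
21 [array([ 0.4359, -0.1063]), np.float64(57.5733)] [255.23314441 274.21654246]
```

View pics/b2z.png

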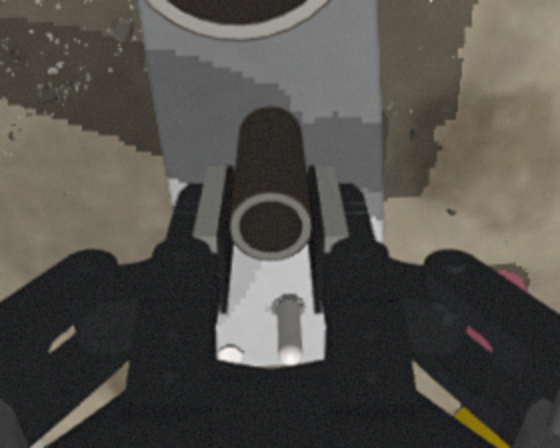

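>>> apply_moves(deltas=[[0.01, 0, 0, -0.01, 0, 0, 0], [0.01, 0, 0, -0.025, 0, 0, 0], [0.01, 0, 0, -0.045, 0, 0, 0], [0.01, 0, 0, -0.07, 0, 0, 0], [0.01, 0, 0, -0.1, 0, 0, 0], [0.01, 0, 0, -0.13, 0, 0, 0], [0.01, 0, 0, -0.155, 0, 0, 0], [0.01, 0.005, -0.01, -0.17, 0, 0, 0], [0.01, 0.016, -0.028, -0.175, 0, 0, 0], [0.01, 0.032, -0.05, -0.175, 0, 0, 0], [0.01, 0.05, -0.08, -0.175, 0, 0, 0], [0.01, 0.069, -0.11, -0.175, 0, 0, 0]])

```text
time_s: 15.32
tool_pos: [0.5049, 0.0048, 0.2018]
ee_rot: [[1.0, -0.0, 0.0], [-0.0, -1.0, -0.0], [0.0, 0.0, -1.0]]
force: [0.1, -0.3, -1.0]
width: 0.02
```

>>> apply_moves(deltas=[[0.01, 0.019, -0.03, 0, 0, 0, 0], [0.01, 0.038, -0.06, 0, 0, 0, 0], [0.01, 0.055, -0.088, 0, 0, 0, 0], [0.01, 0.068, -0.107, 0, 0, 0, 0], [0.01, 0.075, -0.117, 0, 0, 0, 0], [0.01, 0.077, -0.1206, 0, 0, 0, 0], [0.01, 0.077, -0.1206, 0, 0, 0, 0], [0.01, 0.077, -0.1206, 0, 0, 0, 0], [0.01, 0.077, -0.1206, 0, 0, 0, 0]])

```text
time_s: 16.45
tool_pos: [0.5814, 0.124, 0.2014]
ee_rot: [[1.0, -0.001, 0.0], [-0.001, -1.0, 0.0], [0.0, -0.0, -1.0]]
force: [0.7, 0.1, -0.5]
width: 0.0198
```

```bash
python3 - <<'E'
from look import *
s,M,im=look('b3.png')
t=s['tool_pos']
print(fitc(M,im,t[0],t[1],t[2]+.0415,*SZ['21'][:2]))
for k,p in {'21':(.5815,.1247)}.items():
    print(k,np.round(proj('wrist',[*p,.097],M)),[np.round(q,4) for q in fitc(M,im,*p,.097,SZ[k][2])])
cv2.imwrite('pics/b3z.png',cv2.resize(im[100:,120:400,::-1],None,fx=2,fy=2))
E
```

```text
t 16.45 tool [0.5814 0.124  0.2014] w 0.0198 F [ 0.7  0.1 -0.5] rz [ 2.e-04  0.e+00 -1.e+00]
(array([0.58154608, 0.12490109]), np.float64(63.31253906998053))
21 [255. 189.] [array([0.5821, 0.1252]), np.float64(53.1609)]
```

View pics/b3z.png

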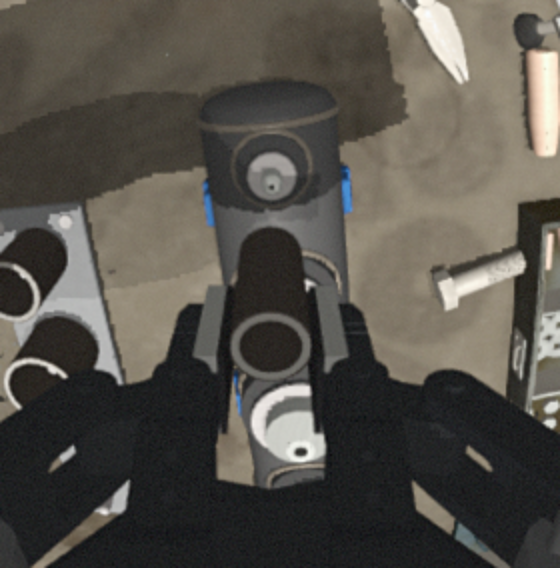

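>>> apply_moves(deltas=[[0.01, 0.0005, -0.0004, 0.015, 0, 0, 0], [0.01, 0.0005, -0.0004, 0.035, 0, 0, 0], [0.01, 0.0005, -0.0004, 0.052, 0, 0, 0], [0.01, 0.0005, -0.0004, 0.063, 0, 0, 0], [0.01, 0.0005, -0.0004, 0.07, 0, 0, 0], [0.01, 0.0005, -0.0004, 0.076, 0, 0, 0], [0.01, 0.0005, -0.0004, 0.081, 0, 0, 0], [0.01, 0.0005, -0.0004, 0.085, 0, 0, 0], [0.01, 0.0005, -0.0004, 0.087, 0, 0, 0], [0.01, 0.0005, -0.0004, 0.088, 0, 0, 0], [0.01, 0.0005, -0.0004, 0.0885, 0, 0, 0], [0.01, 0.0005, -0.0004, 0.0885, 0, 0, 0]])

```text
time_s: 18.0
tool_pos: [0.5821, 0.1249, 0.1128]
ee_rot: [[1.0, 0.0, 0.0], [0.0, -1.0, -0.0], [0.0, 0.0, -1.0]]
force: [0.8, 1.0, 0.1]
width: 0.02
```

>>> apply_moves(deltas=[[0.01, 0, 0, 0.0006, 0, 0, 0], [0.01, 0, 0, 0.0012, 0, 0, 0], [0.01, 0, 0, 0.0012, 0, 0, 0]])

```text
time_s: 18.38
tool_pos: [0.5821, 0.1249, 0.1115]
ee_rot: [[1.0, -0.0, 0.0], [-0.0, -1.0, 0.0], [0.0, -0.0, -1.0]]
force: [0.0, -0.5, -0.3]
width: 0.0198
```

>>> apply_moves(deltas=[[0.01, 0, 0, 0.0005, 0, 0, 0], [0.01, 0, 0, 0.0005, 0, 0, 0]])

```text
time_s: 18.62
tool_pos: [0.5823, 0.125, 0.1114]
ee_rot: [[1.0, -0.0, 0.001], [-0.0, -1.0, 0.0], [0.001, -0.0, -1.0]]
force: [-1.6, -0.1, 5.6]
width: 0.0196
```

>>> apply_moves(deltas=[[0.022, 0, 0, 0, 0, 0, 0], [0.025, 0, 0, 0, 0, 0, 0], [0.031, 0, 0, 0, 0, 0, 0], [0.042, 0, 0, 0, 0, 0, 0], [0.05, 0, 0, 0, 0, 0, 0], [0.05, 0, 0, -0.015, 0, 0, 0], [0.05, 0, 0, -0.035, 0, 0, 0], [0.05, 0, 0, -0.06, 0, 0, 0], [0.05, 0, 0, -0.085, 0, 0, 0], [0.05, 0, 0, -0.1, 0, 0, 0], [0.05, 0, 0, -0.1, 0, 0, 0]])

```text
time_s: 20.0
tool_pos: [0.5827, 0.1251, 0.2121]
ee_rot: [[1.0, 0.0, 0.002], [0.0, -1.0, 0.0], [0.002, -0.0, -1.0]]
force: [0.1, 0.2, 1.0]
width: 0.0497
```

```bash
python3 - <<'E'
from look import *
s,M,im=look('b4.png')
print(fitc(M,im,.582,.125,.153,*SZ['21'][:2]))
sd=optics.capture('side'); 
a=cv2.resize(im[:,:,::-1],None,fx=.78,fy=.78); b=cv2.resize(sd[120:280,160:370,::-1],(400,300))
cv2.imwrite('pics/b4z.png',np.hstack([a[:299],b[:299]]))
E
```

```text
t 20.0 tool [0.5827 0.1251 0.2121] w 0.0497 F [0.1 0.2 1. ] rz [ 1.8e-03  4.0e-04 -1.0e+00]
(array([0.58241722, 0.12540393]), np.float64(43.433048255592425))
```

View pics/b4z.png

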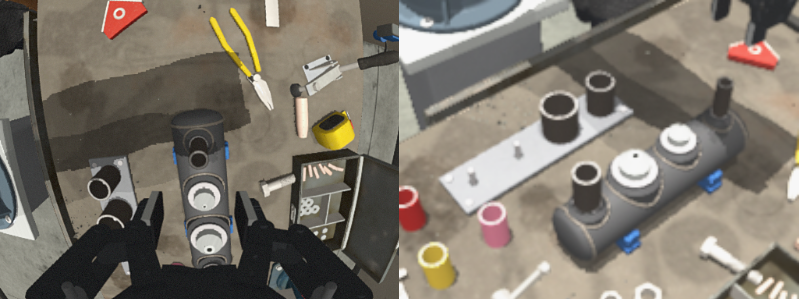

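Stubs 21 and 34 both stand upright in the side view, at about (722,95) and (587,185). Next is stub_54.

>>> apply_moves(deltas=[[0.08, -0.02, 0.02, 0, 0, 0, 0], [0.08, -0.048, 0.048, 0, 0, 0, 0], [0.08, -0.078, 0.079, 0, 0, 0, 0], [0.08, -0.108, 0.11, 0, 0, 0, 0], [0.08, -0.132, 0.135, 0.01, 0, 0, 0], [0.08, -0.148, 0.15, 0.03, 0, 0, 0], [0.08, -0.1535, 0.1563, 0.06, 0, 0, 0], [0.08, -0.1535, 0.1563, 0.085, 0, 0, 0], [0.08, -0.1535, 0.1563, 0.1, 0, 0, 0], [0.08, -0.1535, 0.1563, 0.1, 0, 0, 0], [0.08, -0.1535, 0.1563, 0.1, 0, 0, 0]], newtons=30)

```text
time_s: 21.48
tool_pos: [0.4286, -0.0314, 0.1113]
ee_rot: [[1.0, 0.0, -0.0], [0.0, -1.0, 0.0], [-0.0, -0.0, -1.0]]
force: [0.6, -0.7, 0.4]
width: 0.0798
```

```bash
python3 - <<'E'
from look import *
s,M,im=look('c1.png')
k='54'; print(k,[np.round(q,4) for q in fitc(M,im,.429,-.031,.068,SZ[k][0],SZ[k][1])])
E
```

```text
t 21.475 tool [ 0.4286 -0.0314  0.1113] w 0.0798 F [ 0.6 -0.7  0.4] rz [-1.e-04  0.e+00 -1.e+00]
54 [array([ 0.4284, -0.0313]), np.float64(38.4331)]
```

>>> apply_moves(deltas=[[0.08, 0, 0, 0.02, 0, 0, 0], [0.08, 0, 0, 0.042, 0, 0, 0], [0.08, 0, 0, 0.064, 0, 0, 0], [0.08, 0, 0, 0.079, 0, 0, 0], [0.08, 0, 0, 0.0845, 0, 0, 0], [0.075, 0, 0, 0.0845, 0, 0, 0], [0.067, 0, 0, 0.0845, 0, 0, 0], [0.061, 0, 0, 0.0845, 0, 0, 0], [0.057, 0, 0, 0.0845, 0, 0, 0], [0.054, 0, 0, 0.0845, 0, 0, 0], [0.05, 0, 0, 0.0845, 0, 0, 0], [0.045, 0, 0, 0.0845, 0, 0, 0]], newtons=30)

```text
time_s: 23.02
tool_pos: [0.4286, -0.0314, 0.0271]
ee_rot: [[1.0, 0.0, 0.0], [0.0, -1.0, -0.0], [0.0, 0.0, -1.0]]
force: [-5.0, -0.2, 13.5]
width: 0.0553
```

>>> apply_moves(deltas=[[0.04, 0, 0, 0, 0, 0, 0], [0.04, 0, 0, 0, 0, 0, 0]], newtons=40)

```text
time_s: 23.28
tool_pos: [0.4285, -0.0314, 0.0271]
ee_rot: [[1.0, 0.0, 0.0], [0.0, -1.0, -0.0], [0.0, 0.0, -1.0]]
force: [-5.6, 0.4, 16.7]
width: 0.0546
```

```bash
python3 - <<'E'
from look import *
s,M,im=look('c2.png')
k='54'; print(k,[np.round(q,4) for q in fitc(M,im,.429,-.031,.068,SZ[k][0],SZ[k][1])])
cv2.imwrite('pics/c2z.png',cv2.resize(im[160:,120:400,::-1],None,fx=2,fy=2))
E
```

```text
t 23.275 tool [ 0.4285 -0.0314  0.0271] w 0.0546 F [-5.6  0.4 16.7] rz [ 2.e-04 -1.e-04 -1.e+00]
54 [array([ 0.429 , -0.0326]), np.float64(48.903)]
```

View pics/c2z.png

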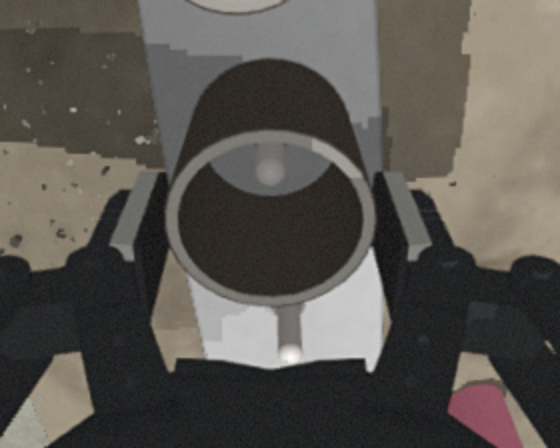

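>>> apply_moves(deltas=[[0.04, 0, 0, -0.0003, 0, 0, 0], [0.04, 0, 0, -0.0006, 0, 0, 0], [0.04, 0, 0, -0.0006, 0, 0, 0], [0.04, 0, 0, -0.0006, 0, 0, 0]], newtons=50)

```text
time_s: 23.82
tool_pos: [0.4286, -0.0314, 0.0274]
ee_rot: [[1.0, 0.0, 0.0], [0.0, -1.0, -0.0], [0.0, 0.0, -1.0]]
force: [-2.8, -0.2, 7.2]
width: 0.0542
```

```bash
python3 - <<'E'
from look import *
s,M,im=look('c3.png')
for z in (.064,.068,.072):
  k='54'; print(z,[np.round(q,4) for q in fitc(M,im,.429,-.031,z,SZ[k][0],SZ[k][1])])
E
```

```text
t 23.825 tool [ 0.4286 -0.0314  0.0274] w 0.0542 F [-2.8 -0.2  7.2] rz [ 1.e-04 -1.e-04 -1.e+00]
0.064 [array([ 0.4284, -0.033 ]), np.float64(52.4929)]
0.068 [array([ 0.4289, -0.0326]), np.float64(49.8536)]
0.072 [array([ 0.4287, -0.0307]), np.float64(50.302)]
```

>>> apply_moves(deltas=[[0.04, 0, 0, -0.01, 0, 0, 0], [0.04, 0, 0, -0.025, 0, 0, 0], [0.04, 0, 0, -0.045, 0, 0, 0], [0.04, 0, 0, -0.07, 0, 0, 0], [0.04, 0, 0, -0.1, 0, 0, 0], [0.04, 0, 0, -0.13, 0, 0, 0], [0.04, 0, 0, -0.155, 0, 0, 0], [0.04, 0.01, 0, -0.17, 0, 0, 0], [0.04, 0.025, -0.001, -0.175, 0, 0, 0], [0.04, 0.045, -0.002, -0.175, 0, 0, 0], [0.04, 0.07, -0.003, -0.175, 0, 0, 0], [0.04, 0.095, -0.004, -0.175, 0, 0, 0]])

```text
time_s: 25.38
tool_pos: [0.5242, -0.0274, 0.2026]
ee_rot: [[1.0, -0.0, 0.0], [-0.0, -1.0, -0.0], [0.0, 0.0, -1.0]]
force: [0.3, 0.5, -1.6]
width: 0.0539
```

>>> apply_moves(deltas=[[0.04, 0.025, -0.001, 0, 0, 0, 0], [0.04, 0.048, -0.002, 0, 0, 0, 0], [0.04, 0.064, -0.003, 0, 0, 0, 0], [0.04, 0.073, -0.003, 0, 0, 0, 0], [0.04, 0.0745, -0.003, 0, 0, 0, 0], [0.04, 0.0745, -0.003, 0, 0, 0, 0], [0.04, 0.0745, -0.003, 0, 0, 0, 0], [0.04, 0.0745, -0.003, 0, 0, 0, 0]])

```text
time_s: 26.38
tool_pos: [0.5978, -0.0245, 0.2023]
ee_rot: [[1.0, -0.0, 0.0], [-0.0, -1.0, -0.0], [0.0, 0.0, -1.0]]
force: [-0.1, 0.4, -1.8]
width: 0.054
```

```bash
python3 - <<'E'
from look import *
s,M,im=look('c4.png')
t=s['tool_pos']
for dz in (.037,.0406,.044): print(fitc(M,im,t[0],t[1],t[2]+dz,*SZ['54'][:2]))
print(fitc(M,im,.5981,-.0244,.097,.029))
sd=optics.capture('side')
a=cv2.resize(im[100:,120:400,::-1],(400,400)); b=cv2.resize(sd[60:240,180:370,::-1],(400,400))
cv2.imwrite('pics/c4z.png',np.hstack([a,b]))
E
```

```text
t 26.375 tool [ 0.5978 -0.0245  0.2023] w 0.054 F [-0.1  0.4 -1.8] rz [ 2.e-04 -0.e+00 -1.e+00]
(array([ 0.59775657, -0.02595776]), np.float64(53.32693771396589))
(array([ 0.59797314, -0.02362708]), np.float64(49.64860105070185))
(array([ 0.59814559, -0.02373436]), np.float64(45.69255175289167))
(array([ 0.59787271, -0.02516465]), np.float64(38.2360930687283))
```

View pics/c4z.png

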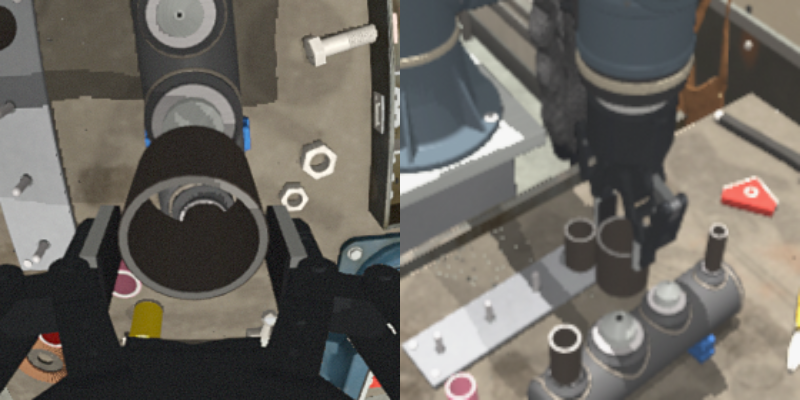

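>>> apply_moves(deltas=[[0.04, 0.0003, 0, 0.015, 0, 0, 0], [0.04, 0.0003, 0, 0.035, 0, 0, 0], [0.04, 0.0003, 0, 0.05, 0, 0, 0], [0.04, 0.0003, 0, 0.058, 0, 0, 0], [0.04, 0.0003, 0, 0.064, 0, 0, 0], [0.04, 0.0003, 0, 0.07, 0, 0, 0], [0.04, 0.0003, 0, 0.076, 0, 0, 0], [0.04, 0.0003, 0, 0.081, 0, 0, 0], [0.04, 0.0003, 0, 0.085, 0, 0, 0], [0.04, 0.0003, 0, 0.0875, 0, 0, 0], [0.04, 0.0003, 0, 0.0885, 0, 0, 0], [0.04, 0.0003, 0, 0.0885, 0, 0, 0]])

```text
time_s: 27.98
tool_pos: [0.5984, -0.0244, 0.1137]
ee_rot: [[1.0, -0.0, 0.0], [-0.0, -1.0, -0.0], [0.0, 0.0, -1.0]]
force: [0.1, 0.9, -2.5]
width: 0.0539
```

>>> apply_moves(deltas=[[0.04, 0, 0, 0.0005, 0, 0, 0], [0.04, 0, 0, 0.001, 0, 0, 0], [0.04, 0, 0, 0.001, 0, 0, 0]])

```text
time_s: 28.35
tool_pos: [0.5984, -0.0244, 0.1126]
ee_rot: [[1.0, -0.0, 0.0], [-0.0, -1.0, -0.0], [0.0, 0.0, -1.0]]
force: [-0.6, 0.4, -3.1]
width: 0.0542
```

>>> apply_moves(deltas=[[0.04, 0, 0, 0.0004, 0, 0, 0], [0.04, 0, 0, 0.0007, 0, 0, 0], [0.04, 0, 0, 0.0007, 0, 0, 0]])

```text
time_s: 28.72
tool_pos: [0.5985, -0.0244, 0.1125]
ee_rot: [[1.0, -0.0, 0.001], [-0.0, -1.0, -0.0], [0.001, 0.0, -1.0]]
force: [-2.8, 0.3, 5.9]
width: 0.0538
```

>>> apply_moves(deltas=[[0.056, 0, 0, 0, 0, 0, 0], [0.059, 0, 0, 0, 0, 0, 0], [0.065, 0, 0, 0, 0, 0, 0], [0.074, 0, 0, 0, 0, 0, 0], [0.08, 0, 0, 0, 0, 0, 0], [0.08, 0, 0, -0.015, 0, 0, 0], [0.08, 0, 0, -0.035, 0, 0, 0], [0.08, 0, 0, -0.06, 0, 0, 0], [0.08, 0, 0, -0.085, 0, 0, 0], [0.08, 0, 0, -0.1, 0, 0, 0], [0.08, 0, 0, -0.1, 0, 0, 0]])

```text
time_s: 30.1
tool_pos: [0.5991, -0.0244, 0.2137]
ee_rot: [[1.0, -0.0, 0.003], [-0.0, -1.0, -0.0], [0.003, 0.0, -1.0]]
force: [-0.0, -0.3, 0.3]
width: 0.0798
```

```bash
python3 - <<'E'
from look import *
s,M,im=look('c5.png')
print(fitc(M,im,.598,-.0244,.153,*SZ['54'][:2]))
print(fitc(M,im,.422,.0435,.068,*SZ['42'][:2]))
print(fitc(M,im,.590,.050,.097,.023))
sd=optics.capture('side'); 
a=cv2.resize(im[:,:,::-1],None,fx=.78,fy=.78); b=cv2.resize(sd[120:280,160:370,::-1],(400,300))
cv2.imwrite('pics/c5z.png',np.hstack([a[:299],b[:299]]))
E
```

```text
t 30.1 tool [ 0.5991 -0.0244  0.2137] w 0.0798 F [-0.  -0.3  0.3] rz [ 2.8e-03 -1.0e-04 -1.0e+00]
(array([ 0.59845648, -0.02387198]), np.float64(51.40675493149225))
(array([0.42200223, 0.04366665]), np.float64(64.02772153924285))
(array([0.59005103, 0.05041104]), np.float64(69.9006734441457))
```

View pics/c5z.png

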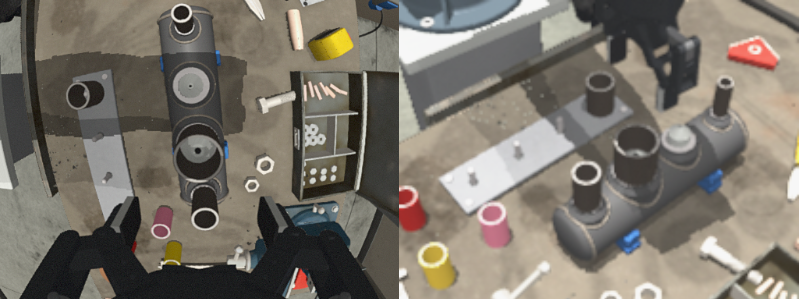

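Stub_54 is seated: side view (635,150), upright. The last one is stub_42.

>>> apply_moves(deltas=[[0.07, -0.02, -0.008, 0, 0, 0, 0], [0.07, -0.05, -0.019, 0, 0, 0, 0], [0.07, -0.09, -0.034, 0, 0, 0, 0], [0.07, -0.125, -0.048, 0, 0, 0, 0], [0.07, -0.153, -0.059, 0.01, 0, 0, 0], [0.07, -0.17, -0.0655, 0.03, 0, 0, 0], [0.07, -0.1768, -0.0677, 0.06, 0, 0, 0], [0.07, -0.1768, -0.0677, 0.085, 0, 0, 0], [0.07, -0.1768, -0.0677, 0.1, 0, 0, 0], [0.07, -0.1768, -0.0677, 0.1, 0, 0, 0], [0.07, -0.1768, -0.0677, 0.1, 0, 0, 0]], newtons=30)

```text
time_s: 31.58
tool_pos: [0.4217, 0.0433, 0.1123]
ee_rot: [[1.0, -0.0, 0.0], [-0.0, -1.0, 0.0], [0.0, -0.0, -1.0]]
force: [0.5, 0.2, -0.0]
width: 0.0701
```

```bash
python3 - <<'E'
from look import *
s,M,im=look('d1.png')
k='42'; print(k,[np.round(q,4) for q in fitc(M,im,.422,.0435,.068,SZ[k][0],SZ[k][1])])
E
```

```text
t 31.575 tool [0.4217 0.0433 0.1123] w 0.0701 F [ 0.5  0.2 -0. ] rz [ 2.e-04  0.e+00 -1.e+00]
42 [array([0.4217, 0.0429]), np.float64(32.5932)]
```

>>> apply_moves(deltas=[[0.07, 0, 0, 0.02, 0, 0, 0], [0.07, 0, 0, 0.042, 0, 0, 0], [0.07, 0, 0, 0.064, 0, 0, 0], [0.07, 0, 0, 0.079, 0, 0, 0], [0.07, 0, 0, 0.085, 0, 0, 0], [0.065, 0, 0, 0.085, 0, 0, 0], [0.056, 0, 0, 0.085, 0, 0, 0], [0.05, 0, 0, 0.085, 0, 0, 0], [0.046, 0, 0, 0.085, 0, 0, 0], [0.043, 0, 0, 0.085, 0, 0, 0], [0.038, 0, 0, 0.085, 0, 0, 0], [0.032, 0, 0, 0.085, 0, 0, 0]], newtons=30)

```text
time_s: 33.12
tool_pos: [0.4217, 0.0433, 0.0273]
ee_rot: [[1.0, -0.0, 0.0], [-0.0, -1.0, 0.0], [0.0, -0.0, -1.0]]
force: [-3.5, -0.4, 9.7]
width: 0.0433
```

>>> apply_moves(deltas=[[0.03, 0, 0, -0.0003, 0, 0, 0], [0.03, 0, 0, -0.0003, 0, 0, 0], [0.03, 0, 0, -0.0003, 0, 0, 0]], newtons=45)

```text
time_s: 33.5
tool_pos: [0.4217, 0.0433, 0.0275]
ee_rot: [[1.0, -0.0, 0.0], [-0.0, -1.0, 0.0], [0.0, -0.0, -1.0]]
force: [-3.0, 0.5, 7.5]
width: 0.0422
```

```bash
python3 - <<'E'
from look import *
s,M,im=look('d2.png')
k='42'; print(k,[np.round(q,4) for q in fitc(M,im,.422,.0435,.068,SZ[k][0],SZ[k][1])])
E
```

```text
t 33.5 tool [0.4217 0.0433 0.0275] w 0.0422 F [-3.   0.5  7.5] rz [ 3.e-04  1.e-04 -1.e+00]
42 [array([0.4222, 0.0419]), np.float64(53.9995)]
```

>>> apply_moves(deltas=[[0.03, 0, 0, -0.01, 0, 0, 0], [0.03, 0, 0, -0.025, 0, 0, 0], [0.03, 0, 0, -0.045, 0, 0, 0], [0.03, 0, 0, -0.07, 0, 0, 0], [0.03, 0, 0, -0.1, 0, 0, 0], [0.03, 0, 0, -0.13, 0, 0, 0], [0.03, 0, 0, -0.155, 0, 0, 0], [0.03, 0.01, 0, -0.17, 0, 0, 0], [0.03, 0.025, -0.001, -0.175, 0, 0, 0], [0.03, 0.045, -0.002, -0.175, 0, 0, 0], [0.03, 0.07, -0.003, -0.175, 0, 0, 0], [0.03, 0.095, -0.004, -0.175, 0, 0, 0]])

```text
time_s: 35.05
tool_pos: [0.5172, 0.0473, 0.2027]
ee_rot: [[1.0, 0.0, 0.0], [0.0, -1.0, 0.0], [0.0, -0.0, -1.0]]
force: [0.6, -0.1, -1.9]
width: 0.0425
```

>>> apply_moves(deltas=[[0.03, 0.025, -0.001, 0, 0, 0, 0], [0.03, 0.048, -0.002, 0, 0, 0, 0], [0.03, 0.064, -0.0028, 0, 0, 0, 0], [0.03, 0.072, -0.0028, 0, 0, 0, 0], [0.03, 0.0735, -0.0028, 0, 0, 0, 0], [0.03, 0.0735, -0.0028, 0, 0, 0, 0], [0.03, 0.0735, -0.0028, 0, 0, 0, 0], [0.03, 0.0735, -0.0028, 0, 0, 0, 0]])

```text
time_s: 36.05
tool_pos: [0.5898, 0.0501, 0.2024]
ee_rot: [[1.0, 0.0, 0.0], [0.0, -1.0, -0.0], [0.0, 0.0, -1.0]]
force: [-0.1, -0.1, -1.8]
width: 0.0422
```

```bash
python3 - <<'E'
from look import *
s,M,im=look('d3.png')
t=s['tool_pos']
print(fitc(M,im,t[0],t[1],t[2]+.0405,*SZ['42'][:2]))
print(fitc(M,im,.5901,.0502,.097,.023))
sd=optics.capture('side')
a=cv2.resize(im[100:,120:400,::-1],(400,400)); b=cv2.resize(sd[60:240,180:370,::-1],(400,400))
cv2.imwrite('pics/d3z.png',np.hstack([a,b]))
E
```

```text
t 36.05 tool [0.5898 0.0501 0.2024] w 0.0422 F [-0.1 -0.1 -1.8] rz [ 1.e-04 -0.e+00 -1.e+00]
(array([0.58999519, 0.05112122]), np.float64(60.776391301650904))
(array([0.59001556, 0.04975943]), np.float64(44.32080282716984))
```

View pics/d3z.png

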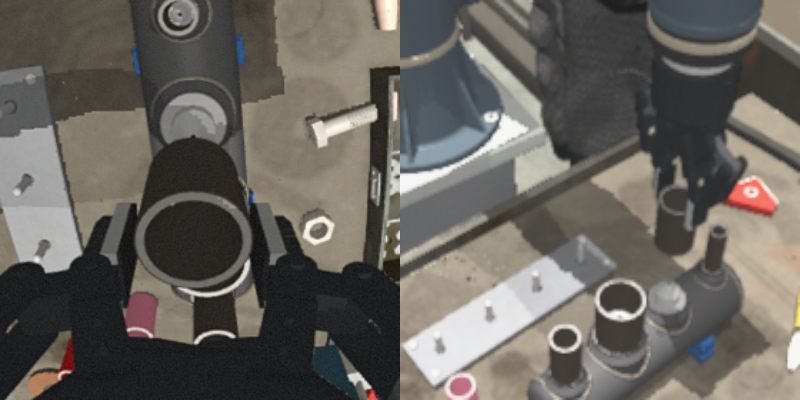

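>>> apply_moves(deltas=[[0.03, 0.0003, 0.0003, 0.015, 0, 0, 0], [0.03, 0.0003, 0.0003, 0.035, 0, 0, 0], [0.03, 0.0003, 0.0003, 0.05, 0, 0, 0], [0.03, 0.0003, 0.0003, 0.058, 0, 0, 0], [0.03, 0.0003, 0.0003, 0.064, 0, 0, 0], [0.03, 0.0003, 0.0003, 0.07, 0, 0, 0], [0.03, 0.0003, 0.0003, 0.076, 0, 0, 0], [0.03, 0.0003, 0.0003, 0.081, 0, 0, 0], [0.03, 0.0003, 0.0003, 0.085, 0, 0, 0], [0.03, 0.0003, 0.0003, 0.0875, 0, 0, 0], [0.03, 0.0003, 0.0003, 0.0885, 0, 0, 0], [0.03, 0.0003, 0.0003, 0.0885, 0, 0, 0]])

```text
time_s: 37.65
tool_pos: [0.5904, 0.0498, 0.1138]
ee_rot: [[1.0, 0.0, 0.0], [0.0, -1.0, -0.0], [0.0, 0.0, -1.0]]
force: [-0.5, -0.8, -1.8]
width: 0.0421
```

>>> apply_moves(deltas=[[0.03, 0, 0, 0.0005, 0, 0, 0], [0.03, 0, 0, 0.0012, 0, 0, 0], [0.03, 0, 0, 0.0012, 0, 0, 0]])

```text
time_s: 38.02
tool_pos: [0.5905, 0.0498, 0.1127]
ee_rot: [[1.0, -0.0, 0.0], [-0.0, -1.0, 0.0], [0.0, -0.0, -1.0]]
force: [-1.4, 0.4, 1.1]
width: 0.0423
```

>>> apply_moves(deltas=[[0.03, 0, 0, 0.0003, 0, 0, 0], [0.03, 0, 0, 0.0005, 0, 0, 0], [0.03, 0, 0, 0.0005, 0, 0, 0]])

```text
time_s: 38.4
tool_pos: [0.5905, 0.0498, 0.1126]
ee_rot: [[1.0, -0.0, 0.001], [-0.0, -1.0, 0.0], [0.001, -0.0, -1.0]]
force: [-3.6, -1.1, 6.3]
width: 0.0421
```

>>> apply_moves(deltas=[[0.044, 0, 0, 0, 0, 0, 0], [0.047, 0, 0, 0, 0, 0, 0], [0.053, 0, 0, 0, 0, 0, 0], [0.062, 0, 0, 0, 0, 0, 0], [0.07, 0, 0, 0, 0, 0, 0], [0.07, 0, 0, -0.015, 0, 0, 0], [0.07, 0, 0, -0.035, 0, 0, 0], [0.07, 0, 0, -0.06, 0, 0, 0], [0.07, 0, 0, -0.085, 0, 0, 0], [0.07, 0, 0, -0.11, 0, 0, 0], [0.07, 0, 0, -0.12, 0, 0, 0], [0.07, 0, 0, -0.12, 0, 0, 0]])

```text
time_s: 39.9
tool_pos: [0.5907, 0.0498, 0.2325]
ee_rot: [[1.0, -0.0, 0.001], [-0.0, -1.0, 0.0], [0.001, -0.0, -1.0]]
force: [0.1, -0.5, -0.5]
width: 0.0702
```

>>> apply_moves(deltas=[[0.07, -0.03, 0, 0, 0, 0, 0], [0.07, -0.07, 0, 0, 0, 0, 0], [0.07, -0.1, 0, 0, 0, 0, 0], [0.07, -0.11, 0, 0, 0, 0, 0], [0.07, -0.11, 0, 0, 0, 0, 0], [0.07, -0.11, 0, 0, 0, 0, 0]])

```text
time_s: 40.65
tool_pos: [0.4811, 0.0498, 0.2316]
ee_rot: [[1.0, -0.0, -0.0], [-0.0, -1.0, -0.0], [-0.0, 0.0, -1.0]]
force: [0.8, 0.2, -0.4]
width: 0.0701
```

```bash
python3 - <<'E'
from look import *
s,M,im=look('e1.png')
for k,p in {'21':(.5823,.125),'42':(.5903,.050),'54':(.5983,-.0244),'34':(.6061,-.0993)}.items():
    print(k,[np.round(q,4) for q in fitc(M,im,*p,.153,SZ[k][0],SZ[k][1])])
sd=optics.capture('side'); 
a=cv2.resize(im[:,:,::-1],None,fx=.78,fy=.78); b=cv2.resize(sd[120:280,160:370,::-1],(400,300))
cv2.imwrite('pics/e1z.png',np.hstack([a[:299],b[:299]]))
E
```

```text
t 40.65 tool [0.4811 0.0498 0.2316] w 0.0701 F [ 0.8  0.2 -0.4] rz [-3.e-04 -1.e-04 -1.e+00]
21 [array([0.5819, 0.1251]), np.float64(141.8593)]
42 [array([0.5896, 0.0503]), np.float64(128.4138)]
54 [array([ 0.5975, -0.0237]), np.float64(75.4675)]
34 [array([ 0.6012, -0.0962]), np.float64(0.8449)]
```

View pics/e1z.png

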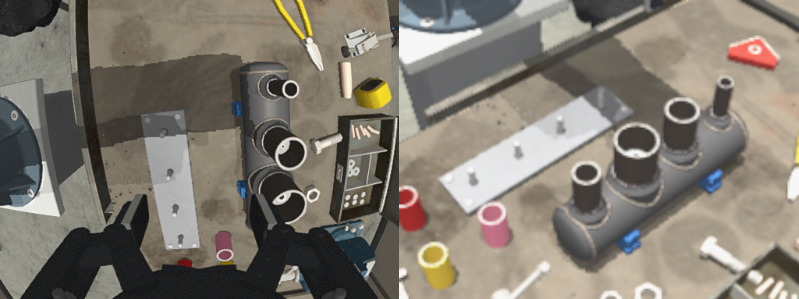

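In the side view all four stubs stand upright on their outlets: (587,185), (635,150), (680,118) and (723,95). The rack is empty and the gripper is clear, so I'm handing in.

```bash
python3 -c "
from bench import finish_job; print(finish_job())"
```

```text
the job is handed in; nothing more can be done
None
```

All four stubs (34, 21, 54, 42, in that order) are over their own plugs and upright on the header. I handed the job in at about 41 s of the 83 s allowed.

**Seating:** I lowered each stub in sub-millimetre steps until contact showed about 6–7 N. Each time the tool had stopped within about 0.2 mm of the height worked out for the stub standing on the 97 mm shoulder. I then opened the jaws gradually and backed straight up.

**Last checks:**
- **Side view:** it shows all four stubs upright, the rack empty and the gripper clear. I never touched the magnet, flap disc or coloured look-alikes.
- **Wrist view:** the rims of stubs 21, 42 and 54 were within about 1 mm of where they should be.

**Disagreements:**
- **Stub_34:** the final wrist check failed because a finger hid it. I'm relying on the side view and on an earlier check after its release, which put it within about 0.5 mm.
- **Held stubs 54 and 42:** the close-up wrist measurements were 1–1.5 mm off in y from the earlier ones. I used the earlier ones, and both stubs went over their plugs without resistance.

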